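# Swap the battery pack in a spring-contact holder

## Task

Change the battery pack in the black and grey holder: pinch its two blue side buttons together so that the spent pack (red band) pops up, then draw it out from under the hood and lay it flat in the yellow tray. Then put the brass end of the fresh pack (green band) under the hood, push it against the spring contact while the banded end is still raised, and press the banded end down until both steel hooks snap over it; let go and leave everything else on the bench where it stands.

Things in the scene. Friction and masses are not known exactly. Their poses are not given: they have to be found in the camera images.
- holder: Battery holder fixed to the bench: grey base, black hood, blue buttons; x -96 to +83 mm, 52 mm wide (69 over the buttons). Origin: on the bench under its middle; +x runs from the hood (spring end) to the clip end, z up. Pack floor at z = 8 mm. A seated pack lies flat, middle at x = 0, y = 0, brass end at x = -65. Between x = -40 and 23 its sides stand free and can be gripped (base 32 mm wide there).
- hood_mouth (a point): Middle of the hood's mouth on the pack floor, holder x = -50, y = 0, z = 8 mm. The hood spans x -96 to -43, top at most z = 51; inside 31 mm wide, mouth flared. Its roof's underside slopes from z = 35 at x = -83 up to z = 45 at x = -50, so a pack goes in and out tilted 10 to 20 degrees, banded end up; drawn 30 mm toward +x it lifts clear. Holder axes.
- seat_far (a point): Where the end face centre of a seated pack lies at the clip end: holder x = 65, y = 0, z = 21 mm. A stop stands just behind it (x = 65.5); its steep steel lead-in (z 15 to 26) leads the end inward. Pressing a pack home takes about 5 to 12 N on its banded end; the part beyond the hooks (x 44 to 65) is free from above. Holder axes.
- ejector (a joint): Orange ejector under the pack (holder x 50 to 60 mm): 0 raised 12 mm above the pack floor, 0.012 m pressed flush by a seated pack. Pushes up with 2 N raised to 4.4 N flush, so the banded end of a freed pack pops up about 12 mm (6 degrees) and stays up.
- buttons_mid (a point): Midpoint between the two blue release buttons, holder x = 35, y = 0, z = 22 mm. Each button is 22 mm long (x 24 to 46) and 24 mm high (z 10 to 34), ribbed outer faces at y = +34.8 and -34.8 mm; free space outside and beneath them. Holder axes.
- clip_a (a joint): Travel of the blue button on the holder's +y side, toward the middle: 0 out, 0.006 m fully in; spring 1.5 to 2.7 N. A bar under the pack joins it to the steel hook over the pack's -y edge, which moves out as the button moves in. Hooks: x 26 to 44, outer faces |y| = 20, tips |y| = 10.5, underside z = 34.5, slanted tops to z = 43 mm. 4 mm on both buttons frees a pack.
- clip_b (a joint): The same for the button on the -y side (its hook holds the +y edge).
- spring_contact (a joint): Brass spring contact in the hood, z 11 to 21 mm: 0 free (face at holder x = -59 mm), 0.006 with a pack seated, 0.016 m at most, moving toward -x; 1 N rising to 4 N.
- spent: Spent battery pack: white block 130 x 28 x 26 mm (x, y, z), about 0.16 kg, red band toward +x, brass-clad end at -x. Origin: centre of its underside. Starts seated in the holder, its axes along the holder's.
- spent_center (a point): Middle of the spent pack.
- spent_far (a point): Centre of the spent pack's end face at the red-banded end.
- fresh: Fresh battery pack, same size, green band toward +x, brass-clad end at -x. Origin: centre of its underside. Starts lying flat on the bench.
- fresh_far (a point): Centre of the fresh pack's end face at the green-banded end (+65 mm in x, 13 mm above the underside).
- fresh_brass (a point): Centre of the fresh pack's brass end face.
- tray: Yellow open tray fixed to the bench, 180 x 130 mm (x, y), 22 mm high, walls and floor 5 mm. Origin: centre of its underside.
- stain_dark: Brown dropper bottle, 54 mm across, 138 mm tall; bystander near the tray. Origin: centre of underside.
- oil_small: Small amber bottle with black cap, 31 mm across, 68 mm tall; bystander near the tray. Origin: centre of underside.
- case: Upright amber and black screw case, 38 mm across, 63 mm tall; bystander near the fresh pack. Origin: centre of underside.
- petri: Petri dish 90 mm across, 14 mm high; bystander near the fresh pack. Origin: centre of underside.
- stain_white: White bottle with red cap, 60 mm across, 135 mm tall; bystander behind the holder. Origin: centre of underside.
Not all that is in view belongs to the job. Leave any pink or turquoise look-alike of the holder alone.

How it is judged:
By the outcome, as a careful person would: the job done as asked, in the order asked, and still so for the second after the job is handed in, with the robot touching nothing.
It also fails if it takes over 72 s, if anything falls off the work surface, if the arm or the gripper's body presses on something with over 40 N, if the wrist force passes 120 N, or if a joint passes its speed limit or range.

## Robot

A 6-joint arm with a two-finger parallel gripper is mounted at the origin on a cart in front of the work surface, level with it; the furniture and walls round the work are solid. World frame = base frame: x ahead of the robot, y to its left, z up, the work surface at z = 0. Lengths are in m, angles in degrees, forces in N, time in s.
With the tool pointing down it reaches from about 0.4 to 0.825 m from the base axis. Payload 7 kg.
Tool frame: the origin (TCP) lies at the very end of the fingers, on their centre line; the grasp point (between the pads) lies r.pinch_z behind it (r.pinch_z is the distance from the TCP to the grasp point, in m); z points along the fingers, y is the direction in which the jaws open and shut (so a half turn about z gives the same grasp; the last joint's range is limited). The gripper opens to 88 mm and grips with 3 to 60 N. Pads are 19 mm wide; open, the fingers measure 130 mm over their backs; the gripper's body (78 mm by 193 mm) begins 47 mm behind the grasp point.
Start: joints at [86.121, 20.546, 0.682, 0, -70.136, -16.507], TCP at [0.235, 0.633, 0.227] pointing down, gripper open.
Joint ranges: [-176.03, 176.03], [-82.01, 121.73], [-58.28, 71.71], [-173.87, 95.51], [-174.79, -0.11], [-173.66, 173.66]. Speed limits (degrees/s): [136.94, 136.94, 172.46, 180, 180, 180].

## Interface

Orientations are given as [roll, pitch, yaw] about the fixed x, y, z axes, in that order (R = Rz(yaw) Ry(pitch) Rx(roll)).
In Python, from plant import r gives the robot as it stands. The module is installed in compiled form; this text tells all that it offers.
- The arm moves only by the tool servo_tool, never from a script. Its argument "steps" is a list of rows, each a list of 5 numbers: the finger opening in cm, from 0 to 8.76, then the shift along the tool's x, y, z in cm, then the turn about the tool's z in degrees. In form: [[fingers, x, y, z, spin], ...]. A call has 1 to 8 rows; each row shifts and turns the commanded pose from where the row before left it, along the tool's axes as they then stand; what a row does not reach is not made up. A row lasts 1/8 s, in which the tool goes at most 62.5 mm and 10.7 degrees, less where a joint would pass 70% of its speed; a pose out of reach is approached as far as the arm can. A call with a gripper value outside its range is refused whole. The fingers move at their own pace and stop on an object; "squeeze" is the grip in N (left out, the last holds). Time passes only in rows, so rows that do not move let the fingers close. It gives the time, the measured TCP pose, the force and the opening at its end, in the units of the state.
- r.get_state(): the state, without advancing time (a new reading comes with each control period).
- r.capture(name): name is "side" or "top" or "wrist"; returns the picture (384x512x3 uint8, red, green, blue); there is no depth.
- r.calibration(name): a dict with "K" (3x3 intrinsics, pixels), "rvec" (rotation vector, rad) and "tvec" (3), from world to camera coordinates, as OpenCV has them; the wrist camera has in their place "tool_from_camera" (4x4, takes a point from camera to tool coordinates, whose origin is the TCP and whose axes are the flange's). Camera axes: x right, y down, z forward; pixel columns grow to the right and rows downward; lengths in m; the calibration is good to about 2 mm. A picture is of the moment at which its call begins: read the wrist's pose just before it. calibration takes no time and is no camera call.
- r.close_job(): hands the job in, once; it reports no verdict.
The state is a dict: "time_s": time; "joints": joint angles; "qd": joint speeds; "joint_torque": joint torques, N m; "tcp_pos": TCP position; "eef_rot": TCP orientation; "contact_force": force on the tool from outside, world axes, zero at the start; "moment": the same for the moment, N m; "gripper_width": finger opening in m.
Only numpy, scipy, OpenCV 4.12 (cv2) and the standard library are available. Lean on these libraries where they do the work, as an engineer would, in place of code of your own. Each camera call takes 0.05 s, during which the arm holds its last target.

## Working session

There is one attempt and no reset: what is moved stays moved. The work goes in short steps, Python scripts to look and compute and a tool call to move; the robot and the scene stay as the last step left them, time stands still between calls to the robot, and variables do not carry over. Pictures are saved under pics/ and viewed, and the job is handed in when it is done.

Besides the shell and the picture viewer there is one more tool, called by a JSON object that holds its "fn" and its "kwargs". servo_tool: Moves the arm, as the interface text tells. Its arguments: {"type":"object","properties":{"steps":{"type":"array","items":{"type":"array","items":{"type":"number"}}},"squeeze":{"type":"number"}},"required":["steps"]}

```bash
mkdir -p pics; ls; cat > h.py <<'E'
import numpy as np, cv2
from plant import r
def cam(n):
    c=r.calibration(n); return c
def snap(n,f):
    im=r.capture(n); cv2.imwrite('pics/'+f+'.png',cv2.cvtColor(im,cv2.COLOR_RGB2BGR)); np.save('pics/'+f+'.npy',im); return im
E
python3 - <<'E'
from h import *
s=r.get_state();print(s, r.pinch_z)
for n in('top','side','wrist'):
    snap(n,n+'0'); print(n,r.calibration(n))
E
```

```text
pics
{'time_s': 0.0, 'joints': array([ 8.61206556e+01,  2.05910342e+01,  6.35547002e-01, -2.19238843e-02,
       -7.01334944e+01, -1.65056084e+01]), 'qd': array([-0.08157891,  0.04748783,  0.03297864,  0.00526636, -0.00060421,
        0.02355668]), 'joint_torque': array([ 9.63355269e-04, -5.82720709e+01,  2.93063951e+01,  6.99716136e+00,
        6.92514455e-03, -1.48803665e-04]), 'tcp_pos': array([0.23497985, 0.63228324, 0.22563499]), 'eef_rot': array([ 1.79908829e+02, -5.52251476e-03, -2.03924148e+01]), 'contact_force': array([-0.01222506, -0.9138033 ,  0.71407643]), 'moment': array([-0.0455776 ,  0.00772036, -0.01999919]), 'gripper_width': 0.08705588208861716} 0.0188
top {'K': array([[470.13117564,   0.        , 260.27219309],
       [  0.        , 470.13117564, 193.9736868 ],
       [  0.        ,   0.        ,   1.        ]]), 'rvec': array([ 2.17957868, -2.11991766,  0.1591037 ]), 'tvec': array([-0.03044482,  0.50224691,  1.58496642])}
side {'K': array([[422.56157241,   0.        , 253.40884297],
       [  0.        , 422.56157241, 184.76935273],
       [  0.        ,   0.        ,   1.        ]]), 'rvec': array([ 2.1630762 , -0.38805183,  0.20289635]), 'tvec': array([-0.46802718,  0.1386191 ,  1.15344972])}
wrist {'K': array([[316.87636956,   0.        , 252.57039174],
       [  0.        , 316.87636956, 194.46821031],
       [  0.        ,   0.        ,   1.        ]]), 'tool_from_camera': array([[-5.92273708e-04, -9.56147610e-01, -2.92884615e-01,
         7.87628666e-02],
       [ 9.99999684e-01, -4.11227063e-04, -6.79720740e-04,
         2.52484800e-04],
       [ 5.29471280e-04, -2.92884926e-01,  9.56147551e-01,
        -1.56914219e-01],
       [ 0.00000000e+00,  0.00000000e+00,  0.00000000e+00,
         1.00000000e+00]])}
```

View pics/top0.png

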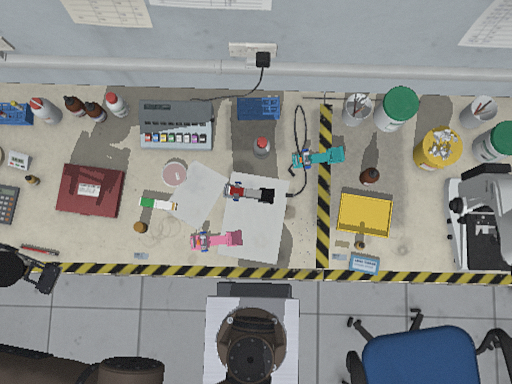

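View pics/side0.png

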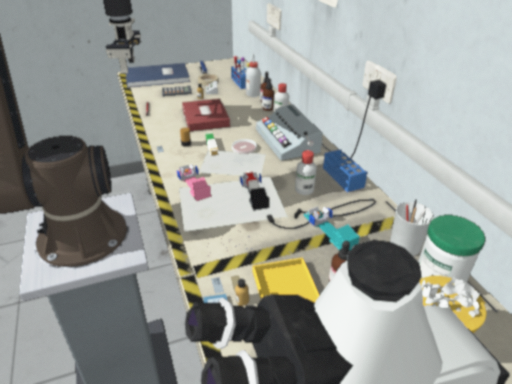

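View pics/wrist0.png

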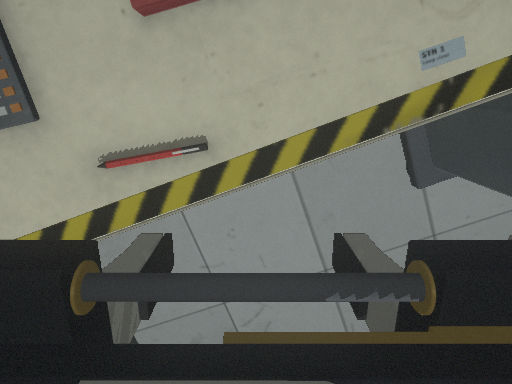

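```bash
cat >> h.py <<'E'
from scipy.spatial.transform import Rotation as Ro
def pose(n,s=None):
    """returns R(world from cam), C"""
    c=r.calibration(n)
    if n=='wrist':
        s=s or r.get_state()
        T=np.array(c['tool_from_camera']); Rt=Ro.from_euler('xyz',s['eef_rot'],degrees=True).as_matrix()
        return c['K'],Rt@T[:3,:3],Rt@T[:3,3]+s['tcp_pos']
    R=cv2.Rodrigues(c['rvec'])[0]; return c['K'],R.T,-R.T@c['tvec']
def ray(n,uv,z,s=None,P=None):
    K,R,C=P or pose(n,s); uv=np.atleast_2d(uv).astype(float)
    d=np.c_[uv,np.ones(len(uv))]@np.linalg.inv(K).T@R.T
    return C+d*((z-C[2])/d[:,2])[:,None]
def proj(n,X,s=None,P=None):
    K,R,C=P or pose(n,s); p=(np.atleast_2d(X)-C)@R@K.T; return p[:,:2]/p[:,2:]
E
python3 - <<'E'
from h import *
im=cv2.imread('pics/top0.png')
cv2.imwrite('pics/topz.png',cv2.resize(im[140:270,120:280],None,fx=5,fy=5,interpolation=cv2.INTER_CUBIC)[:600])
cv2.imwrite('pics/topt.png',cv2.resize(im[130:280,310:420],None,fx=4,fy=4,interpolation=cv2.INTER_CUBIC)[:600])
print(ray('top',[(252,193),(155,203),(365,213),(262,145),(40,280)],0.02))
E
```

```text
[[ 0.50779294  0.01234035  0.02      ]
 [ 0.46326597  0.34740268  0.02      ]
 [ 0.44882588 -0.3813737   0.02      ]
 [ 0.680174   -0.01789357  0.02      ]
 [ 0.19034979  0.72005275  0.02      ]]
```

View pics/topz.png

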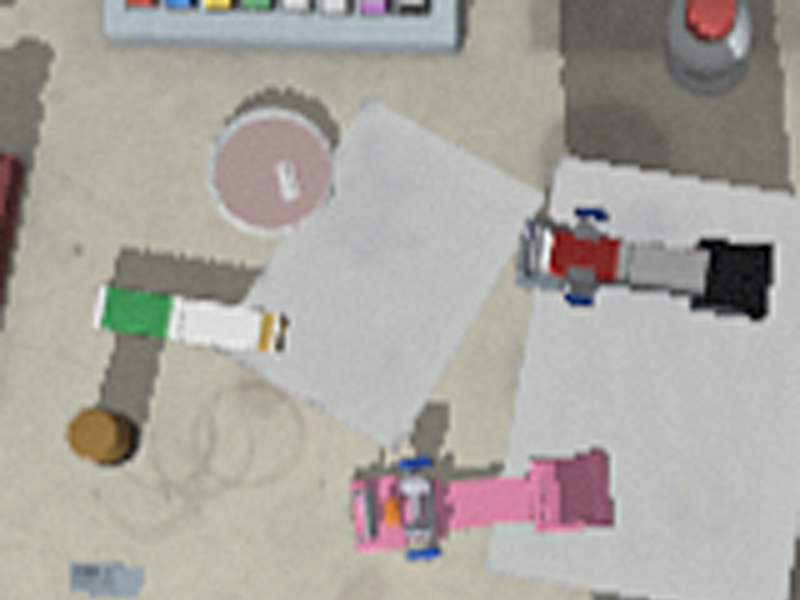

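View pics/topt.png

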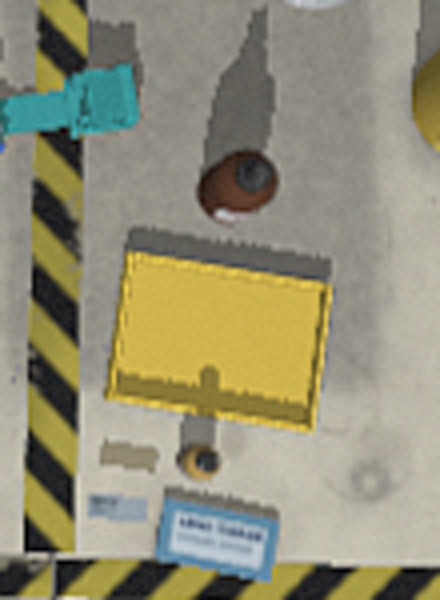

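```bash
python3 - <<'E'
from h import *
f=lambda u,v:(120+u/5-.4,140+v/5-.4)
g=lambda u,v:(310+u/4-.4,130+v/4-.4)
print('buttons',ray('top',[f(592,214),f(579,299)],0.03))
print('hood end',ray('top',[f(772,243),f(765,318)],0.04))
print('fresh corners',ray('top',[f(103,288),f(100,326),f(288,315),f(285,350)],0.026))
print('tray corners',ray('top',[g(128,250),g(332,280),g(316,430),g(108,398)],0.022))
E
```

```text
buttons [[0.54213619 0.06187764 0.03      ]
 [0.48239613 0.06882953 0.03      ]]
hood end [[ 0.52374135 -0.0632216   0.04      ]
 [ 0.47155096 -0.05962251  0.04      ]]
fresh corners [[0.48130973 0.39835987 0.026     ]
 [0.45481723 0.39874801 0.026     ]
 [0.46610527 0.26959864 0.026     ]
 [0.44175359 0.27039314 0.026     ]]
tray corners [[ 0.51949883 -0.2996099   0.022     ]
 [ 0.49814441 -0.47726123  0.022     ]
 [ 0.36758805 -0.46181908  0.022     ]
 [ 0.39013266 -0.28271324  0.022     ]]
```

{"fn": "servo_tool", "kwargs": {"steps": [[8.7,3.5,3.7,0,0],[8.7,3.5,3.7,0,0],[8.7,3.5,3.7,0,0],[8.7,3.5,3.7,0,0],[8.7,3.5,3.7,0,0],[8.7,3.5,3.7,0,0],[8.7,3.5,3.7,0,0],[8.7,3.5,3.7,0,0]]}}

```text
time_s: 1.15
tcp_pos: [0.3947, 0.2561, 0.2266]
eef_rot: [-180.0, -0.0, -20.4]
contact_force: [0.3, -0.7, 0.1]
gripper_width: 0.0869
```

{"fn": "servo_tool", "kwargs": {"steps": [[8.7,3.5,3.7,0,0],[8.7,3.5,3.7,0,0],[8.7,3.5,3.7,0,0],[8.7,3.5,3.7,0,0],[8.7,3.5,3.7,0,0],[8.7,3.0,3.0,0,0],[8.7,0,0,0,10],[8.7,0,0,0,10]]}}

```text
time_s: 2.15
tcp_pos: [0.5116, -0.0161, 0.2262]
eef_rot: [180.0, 0.0, -40.8]
contact_force: [-0.2, 0.0, 0.5]
gripper_width: 0.0872
```

{"fn": "servo_tool", "kwargs": {"steps": [[8.7,0,0,0,10],[8.7,0,0,0,10],[8.7,0,0,0,10],[8.7,0,0,0,10],[8.7,0,0,0,10],[8.7,0,0,0,6],[8.7,0,0,0,0]]}}

```text
time_s: 3.02
tcp_pos: [0.5116, -0.0153, 0.2264]
eef_rot: [180.0, -0.0, -96.3]
contact_force: [-0.1, -0.7, 0.2]
gripper_width: 0.087
```

```bash
python3 - <<'E'
from h import *
s=r.get_state();print(s['tcp_pos'],s['eef_rot'])
im=snap('wrist','w1')
a=cv2.imread('pics/w1.png'); cv2.imwrite('pics/w1b.png',cv2.resize(a,(800,600),interpolation=cv2.INTER_CUBIC))
import pickle;pickle.dump(s,open('pics/w1.pkl','wb'))
E
```

```text
[ 0.51156722 -0.01527683  0.22639542] [ 1.79978740e+02 -4.66826269e-03 -9.63428655e+01]
```

View pics/w1b.png

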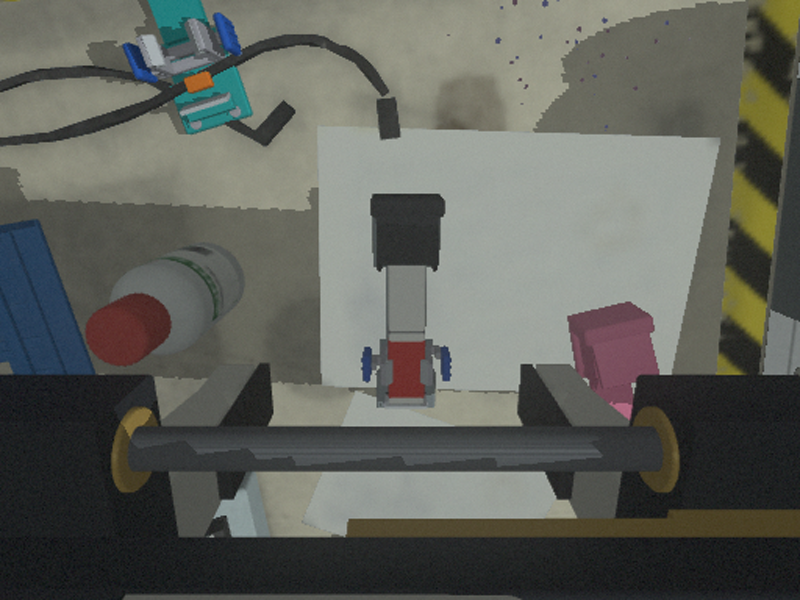

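```bash
python3 - <<'E'
from h import *
import pickle
s=pickle.load(open('pics/w1.pkl','rb')); P=pose('wrist',s)
im=np.load('pics/w1.npy'); a=cv2.imread('pics/w1.png')
cv2.imwrite('pics/w1c.png',cv2.resize(a[115:270,200:320],None,fx=5,fy=5,interpolation=cv2.INTER_CUBIC)[:775][:, :600][::1] if 0 else cv2.resize(a[115:265,210:310],None,fx=4,fy=4,interpolation=cv2.INTER_CUBIC))
hsv=cv2.cvtColor(im,cv2.COLOR_RGB2HSV)
m=((hsv[...,0]>105)&(hsv[...,0]<130)&(hsv[...,1]>120)).astype(np.uint8)
n,l,st,c=cv2.connectedComponentsWithStats(m)
for i in range(1,n):
    if st[i,4]>40: print(st[i],c[i],ray('wrist',c[i],0.03,P=P))
m=(((hsv[...,0]<8)|(hsv[...,0]>172))&(hsv[...,1]>150)&(hsv[...,2]>60)).astype(np.uint8)
n,l,st,c=cv2.connectedComponentsWithStats(m)
for i in range(1,n):
    if st[i,4]>100: print('red',st[i],c[i],ray('wrist',c[i],0.034,P=P), ray('wrist',[(st[i][0],st[i][1]),(st[i][0]+st[i][2]-1,st[i][1]),(st[i][0],st[i][1]+st[i][3]-1)],.034,P=P))
E
```

```text
[137   8  17  28 252] [145.07539683  21.60714286] [[ 0.60073523 -0.17794736  0.03      ]]
[ 79  28  22  25 253] [88.2687747  40.51383399] [[ 0.66163329 -0.16744921  0.03      ]]
[   0  141   61   99 2689] [ 23.44589067 197.711045  ] [[ 0.78085277 -0.01234691  0.03      ]]
[232 227   5  17  68] [234.29411765 234.91176471] [[0.54182348 0.06206412 0.03      ]]
[284 228   4  15  60] [285.5 235. ] [[0.48006444 0.06909244 0.03      ]]
```

View pics/w1c.png

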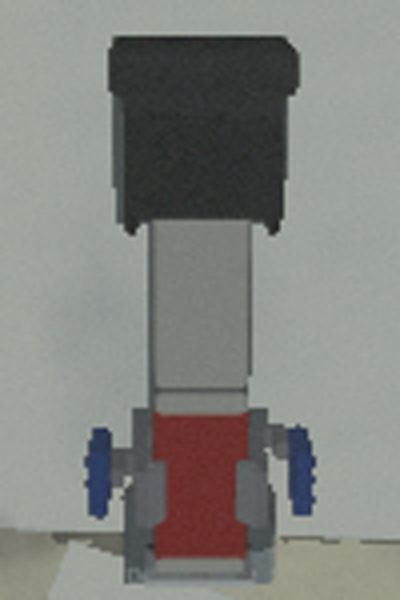

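```bash
cat >> h.py <<'E'
def HT(xy,yaw):
    y=np.radians(yaw); R=np.array([[np.cos(y),-np.sin(y),0],[np.sin(y),np.cos(y),0],[0,0,1]])
    return R,np.array([*xy,0.])
def toT(H,X): R,o=H; return (np.atleast_2d(X)-o)@R
def frT(H,X): R,o=H; return np.atleast_2d(X)@R.T+o
E
python3 - <<'E'
from h import *
import pickle
s=pickle.load(open('pics/w1.pkl','rb')); P=pose('wrist',s)
R,_=HT((0,0),83.6)
mid=np.array([.5110,.0655,0]); o=mid-R@[.035,0,0]; print('origin',o)
H=HT(o[:2],83.6)
f=lambda u,v:(210+u/4-.4,115+v/4-.4)
for nm,uv,z in [('btn far edge',f(98,518),.034),('btn far edge r',f(302,516),.034),('packL',f(152,240),.034),('packR',f(248,240),.034),('packL2',f(153,380),.034),('packR2',f(247,380),.034),('hood back',f(200,36),.045),('hoodL',f(112,150),.03),('mouth',f(200,220),.05),('clip end',f(130,580),.03),('clip end',f(270,580),.03),('white far',f(200,573),.034)]:
    print(nm,(toT(H,ray('wrist',uv,z,P=P))*1000).round(1))
t0=lambda u,v:(120+u/5-.4,140+v/5-.4)
pt=pose('top')
for nm,uv,z in [('packT',t0(660,245),.034),('packB',t0(650,290),.034)]: print(nm,(toT(H,ray('top',uv,z,P=pt))*1000).round(1))
E
```

```text
origin [0.50709859 0.03071812 0.        ]
btn far edge [[ 45.3 -31.2  34. ]]
btn far edge r [[44.6 30.6 34. ]]
packL [[-41.1 -14.5  34. ]]
packR [[-41.1  12.7  34. ]]
packL2 [[  1.  -14.4  34. ]]
packR2 [[ 1.  13.1 34. ]]
hood back [[-98.4  -1.5  45. ]]
hoodL [[-66.  -25.6  30. ]]
mouth [[-50.4  -1.3  50. ]]
clip end [[ 68.5 -21.9  30. ]]
clip end [[68.5 21.7 30. ]]
white far [[63.9 -0.2 34. ]]
packT [[-15.1 -15.8  34. ]]
packB [[-12.7  16.3  34. ]]
```

{"fn": "servo_tool", "kwargs": {"steps": [[8.7,-4,0.4,0,-0.3],[8.7,-4.1,0.45,0,0],[8.7,0,0,4,0],[8.7,0,0,4,0],[8.7,0,0,4,0],[8.7,0,0,4,0],[8.7,0,0,2,0],[8.7,0,0,0,0]]}}

```text
time_s: 4.08
tcp_pos: [0.511, 0.0656, 0.0451]
eef_rot: [179.8, -0.1, -96.0]
contact_force: [-0.5, 0.3, 0.9]
gripper_width: 0.0869
```

```bash
python3 - <<'E'
from h import *
s=r.get_state();print(s['tcp_pos'],s['eef_rot'])
snap('wrist','w2')
import pickle;pickle.dump(s,open('pics/w2.pkl','wb'))
E
```

```text
[0.5110259  0.06564813 0.04512985] [ 1.79825927e+02 -1.16162880e-01 -9.59807512e+01]
```

View pics/w2.png

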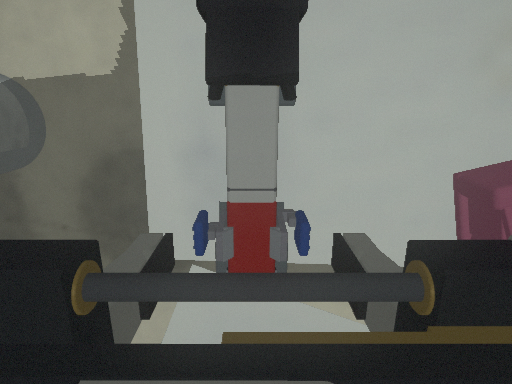

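{"fn": "servo_tool", "kwargs": {"steps": [[8.7,0,0,1.7,0],[8.7,0,0,1.6,0],[8.7,0,0,0,0],[5.8,0,0,0,0],[5.8,0,0,0,0],[5.8,0,0,0,0],[5.8,0,0,0,0],[5.8,0,0,0,0]], "squeeze": 15}}

```text
time_s: 5.12
tcp_pos: [0.5125, 0.0664, 0.0139]
eef_rot: [-180.0, 0.0, -96.1]
contact_force: [0.1, 0.4, 3.9]
gripper_width: 0.0583
```

```bash
python3 - <<'E'
from h import *
s=r.get_state();print(s['tcp_pos'],s['eef_rot'],s['gripper_width'])
snap('wrist','w3')
E
```

```text
[0.51248497 0.06639804 0.01391688] [-1.79956123e+02  2.65063321e-02 -9.60779818e+01] 0.058272448087525804
```

View pics/w3.png

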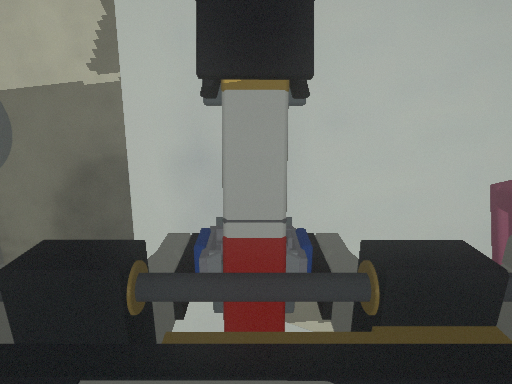

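{"fn": "servo_tool", "kwargs": {"steps": [[8.7,0,0,0,0],[8.7,0,0,0,0],[8.7,0,0,0,0],[8.7,1.7,0,0,0],[8.7,1.7,0,0,0],[8.7,1.8,0,0,0],[8.7,0,0,0,0]]}}

```text
time_s: 6.05
tcp_pos: [0.5061, 0.0127, 0.0135]
eef_rot: [180.0, -0.0, -96.2]
contact_force: [-0.3, -0.4, 0.8]
gripper_width: 0.087
```

```bash
python3 - <<'E'
from h import *
s=r.get_state();print(s['tcp_pos'],s['eef_rot'],s['gripper_width'])
snap('wrist','w4');im=snap('side','s4')
a=cv2.imread('pics/s4.png'); cv2.imwrite('pics/s4b.png',cv2.resize(a[140:240,170:330],None,fx=5,fy=5,interpolation=cv2.INTER_CUBIC))
E
```

```text
[0.50605381 0.01271031 0.01352689] [ 1.79974666e+02 -9.97537040e-03 -9.62160402e+01] 0.08696259481355806
```

View pics/w4.png

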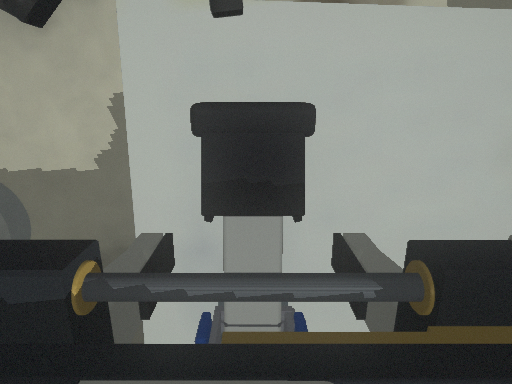

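View pics/s4b.png

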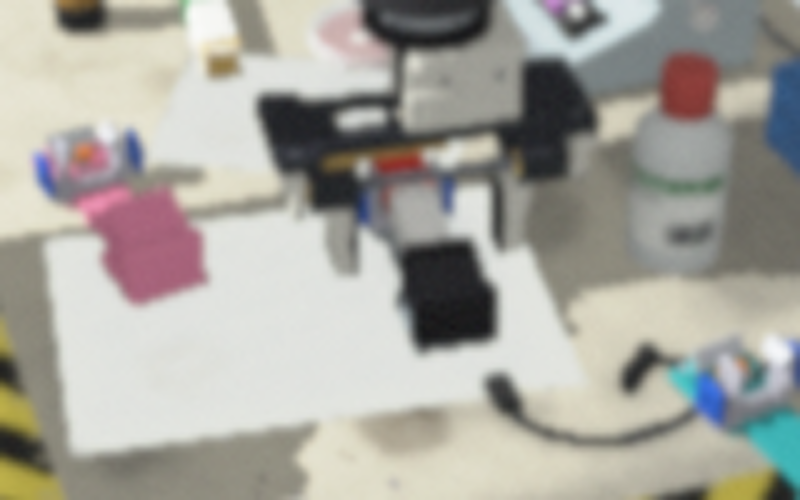

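{"fn": "servo_tool", "kwargs": {"steps": [[2,0,0,0,0],[2,0,0,0,0],[2,0,0,0,0],[2,0,0,0,0],[2,0,0,0,0],[2,0,0,0,0],[2,0,0,0,0]], "squeeze": 25}}

```text
time_s: 7.02
tcp_pos: [0.5066, 0.0145, 0.0136]
eef_rot: [180.0, 0.0, -96.1]
contact_force: [-0.1, 1.0, -0.4]
gripper_width: 0.028
```

{"fn": "servo_tool", "kwargs": {"steps": [[2,0,0,-0.3,0],[2,-0.3,0,-0.3,0],[2,-0.5,0,-0.2,0],[2,-0.5,0,-0.2,0],[2,-0.5,0,-0.2,0]]}}

```text
time_s: 7.65
tcp_pos: [0.5085, 0.0328, 0.0257]
eef_rot: [180.0, -0.0, -96.1]
contact_force: [0.0, -1.4, -2.1]
gripper_width: 0.0279
```

{"fn": "servo_tool", "kwargs": {"steps": [[2,-0.5,0,-0.2,0],[2,-0.5,0,-0.2,0],[2,-0.5,0,-0.3,0],[2,-0.2,0,-0.5,0],[2,0,0,-1,0],[2,0,0,-1.5,0]]}}

```text
time_s: 8.4
tcp_pos: [0.5106, 0.0496, 0.0632]
eef_rot: [-180.0, 0.0, -96.1]
contact_force: [0.6, -0.4, -1.2]
gripper_width: 0.0274
```

```bash
python3 - <<'E'
from h import *
s=r.get_state();print(s['tcp_pos'],s['contact_force'])
snap('wrist','w5');im=snap('side','s5')
a=cv2.imread('pics/s5.png'); cv2.imwrite('pics/s5b.png',cv2.resize(a[120:240,170:330],None,fx=5,fy=5,interpolation=cv2.INTER_CUBIC))
E
```

```text
[0.51061572 0.04964891 0.06323703] [ 0.62687869 -0.43088754 -1.190893  ]
```

View pics/w5.png

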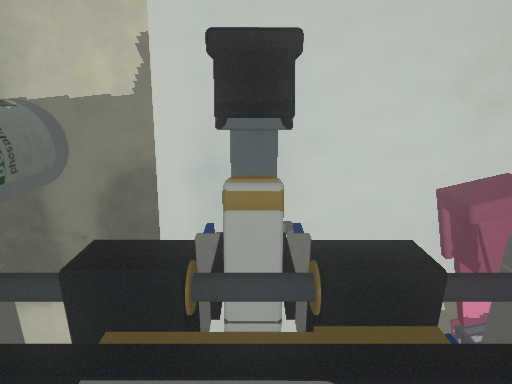

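View pics/s5b.png

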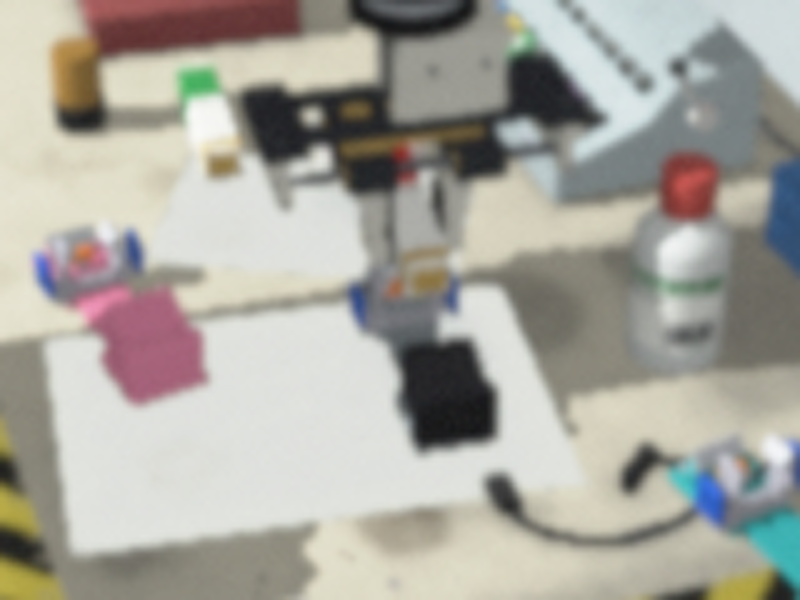

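```bash
python3 - <<'E'
from h import *
g=lambda u,v:(310+u/4-.4,130+v/4-.4)
print(ray('top',[g(254,172)],0.138),ray('top',[g(235,200)],0.03),'oil',ray('top',[g(205,460)],.068))
t=ray('top',[g(128,250),g(332,280),g(316,430),g(108,398)],0.022); print(t.mean(0))
E
```

```text
[[ 0.56889848 -0.38139611  0.138     ]] [[ 0.56492182 -0.39128268  0.03      ]] oil [[ 0.33739326 -0.35609101  0.068     ]]
[ 0.44384099 -0.38035086  0.022     ]
```

{"fn": "servo_tool", "kwargs": {"steps": [[2,0,0,-3,0],[2,0,0,-4,0],[2,2,0,-3,0],[2,4,0.4,0,0],[2,5,0.4,0,0],[2,5,0.4,0,0],[2,5,0.4,0,0],[2,5,0.4,0,0]], "squeeze": 30}}

```text
time_s: 9.5
tcp_pos: [0.4628, -0.2083, 0.1631]
eef_rot: [-179.9, 0.0, -96.1]
contact_force: [0.5, 0.7, -2.2]
gripper_width: 0.0278
```

{"fn": "servo_tool", "kwargs": {"steps": [[2,5,0.4,0,0],[2,5,0.4,0,0],[2,5,0.4,0,0],[2,3,0.4,0,0],[2,2,0.4,0,0],[2,0,0,0,0],[2,0,0,0,0]]}}

```text
time_s: 10.38
tcp_pos: [0.422, -0.4032, 0.1626]
eef_rot: [-180.0, 0.0, -96.1]
contact_force: [-0.5, -0.3, -2.4]
gripper_width: 0.0277
```

```bash
python3 - <<'E'
from h import *
s=r.get_state();print(s['tcp_pos'],s['eef_rot'],s['contact_force'])
snap('wrist','w6');im=snap('side','s6');snap('top','t6')
a=cv2.imread('pics/s6.png'); cv2.imwrite('pics/s6b.png',cv2.resize(a[200:360,170:370],None,fx=4,fy=3.7,interpolation=cv2.INTER_CUBIC))
E
```

```text
[ 0.42195119 -0.40321975  0.16261238] [-1.79987595e+02  1.18946245e-02 -9.60702643e+01] [-0.51985291 -0.28238643 -2.41366373]
```

View pics/w6.png

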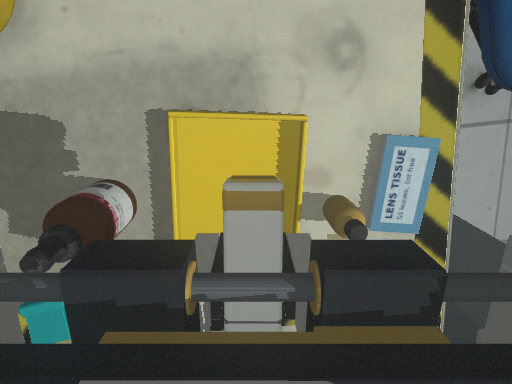

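View pics/s6b.png

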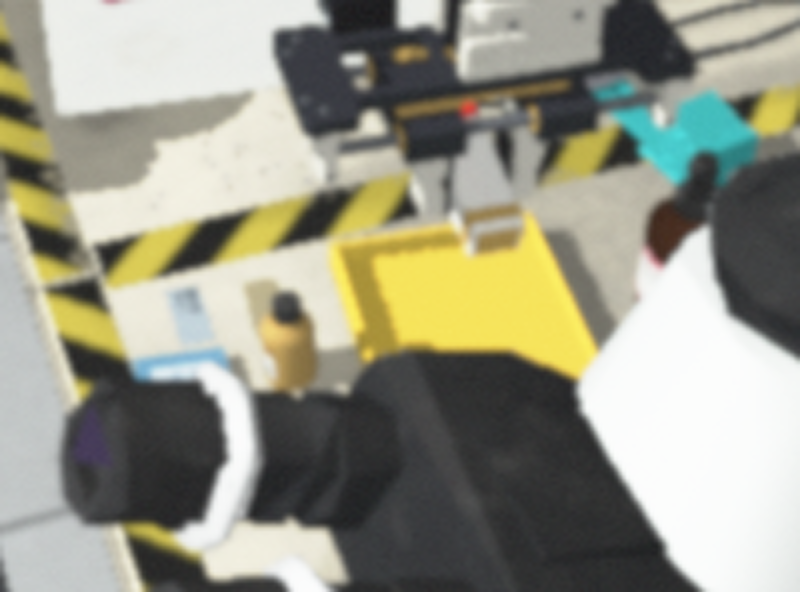

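{"fn": "servo_tool", "kwargs": {"steps": [[2,0,-0.4,3,0],[2,0,0,3,0],[2,0,0,3,0],[2,0,0,3,0],[2,0,0,1.3,0],[2,0,0,0.6,0],[2,0,0,0.4,0],[2,0,0,0,0]]}}

```text
time_s: 11.52
tcp_pos: [0.4261, -0.4045, 0.0202]
eef_rot: [-179.9, -0.0, -96.1]
contact_force: [-0.4, 0.5, -1.6]
gripper_width: 0.0277
```

{"fn": "servo_tool", "kwargs": {"steps": [[2,0,0,0.3,0],[2,0,0,0.3,0],[2,0,0,0.2,0],[2,0,0,0,0]], "squeeze": 8}}

```text
time_s: 12.02
tcp_pos: [0.4256, -0.4042, 0.0113]
eef_rot: [180.0, 0.0, -96.1]
contact_force: [0.9, -0.5, -2.4]
gripper_width: 0.028
```

{"fn": "servo_tool", "kwargs": {"steps": [[2,0,0,0.2,0],[2,0,0,0.1,0],[2,0,0,0,0]], "squeeze": 4}}

```text
time_s: 12.4
tcp_pos: [0.4257, -0.4043, 0.0085]
eef_rot: [180.0, 0.0, -96.1]
contact_force: [-0.1, -0.5, -1.7]
gripper_width: 0.0284
```

```bash
python3 - <<'E'
from h import *
s=r.get_state();print(s['tcp_pos'],s['contact_force'])
snap('wrist','w7')
E
```

```text
[ 0.42567114 -0.40427112  0.00845733] [-0.1186806  -0.54097746 -1.66640671]
```

View pics/w7.png

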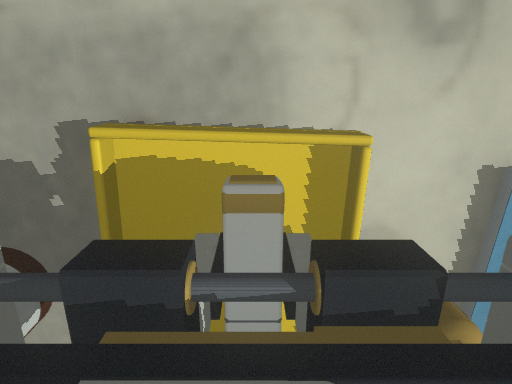

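{"fn": "servo_tool", "kwargs": {"steps": [[3.0,0,0,0,0],[3.2,0,0,0,0],[3.5,0,0,0,0],[3.6,0,0,0,0],[3.6,0,0,-2,0],[4.0,0,0,-3,0],[4.0,0,0,-4,0],[6.0,0,0,-5,0]]}}

```text
time_s: 13.45
tcp_pos: [0.4251, -0.4039, 0.1491]
eef_rot: [179.9, 0.0, -96.1]
contact_force: [1.4, -0.8, 0.1]
gripper_width: 0.0456
```

```bash
python3 - <<'E'
from h import *
s=r.get_state();print(s['tcp_pos'],s['contact_force'])
snap('wrist','w8')
E
```

```text
[ 0.42506298 -0.40390709  0.1491094 ] [ 1.3755282  -0.78005399  0.05989556]
```

View pics/w8.png

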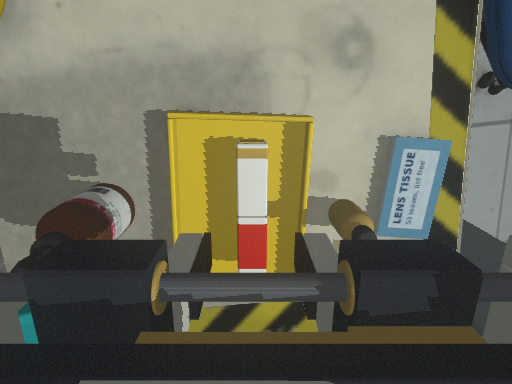

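{"fn": "servo_tool", "kwargs": {"steps": [[8.7,-3,0,-3,0],[8.7,-5,0,-2,0],[8.7,-5.5,0,0,0],[8.7,-5.5,0,0,0],[8.7,-5.5,0,0,0],[8.7,-5.5,0,0,0],[8.7,-5.5,0,0,0],[8.7,-5.5,0.5,0,0]]}}

```text
time_s: 14.5
tcp_pos: [0.4643, 0.0058, 0.1987]
eef_rot: [-180.0, 0.0, -96.1]
contact_force: [0.7, -0.5, 1.4]
gripper_width: 0.0876
```

{"fn": "servo_tool", "kwargs": {"steps": [[8.7,-5.5,0.5,0,0],[8.7,-5.5,0.5,0,0],[8.7,-5.5,0.5,0,0],[8.7,-5.5,0.5,0,0],[8.7,-5,0.7,0,0],[8.7,-2,0.7,0,0],[8.7,0,0,0,0]]}}

```text
time_s: 15.38
tcp_pos: [0.4606, 0.2968, 0.1981]
eef_rot: [180.0, -0.0, -96.0]
contact_force: [-0.1, -0.6, 0.1]
gripper_width: 0.087
```

```bash
python3 - <<'E'
from h import *
import pickle
s=r.get_state();print(s['tcp_pos'],s['eef_rot'],s['contact_force'])
im=snap('wrist','w9');pickle.dump(s,open('pics/w9.pkl','wb'))
P=pose('wrist',s)
hsv=cv2.cvtColor(im,cv2.COLOR_RGB2HSV)
m=((hsv[...,0]>55)&(hsv[...,0]<85)&(hsv[...,1]>120)&(hsv[...,2]>60)).astype(np.uint8)
n,l,st,c=cv2.connectedComponentsWithStats(m)
for i in range(1,n):
    if st[i,4]>100: print('green',st[i],c[i],ray('wrist',c[i],0.026,P=P))
E
```

```text
[0.46064425 0.29676277 0.19808606] [ 1.79973693e+02 -3.42980722e-02 -9.59820031e+01] [-0.0827321  -0.62761515  0.0985249 ]
green [245 222  24  38 873] [256.34822451 240.71019473] [[0.46366399 0.37317676 0.026     ]]
```

View pics/w9.png

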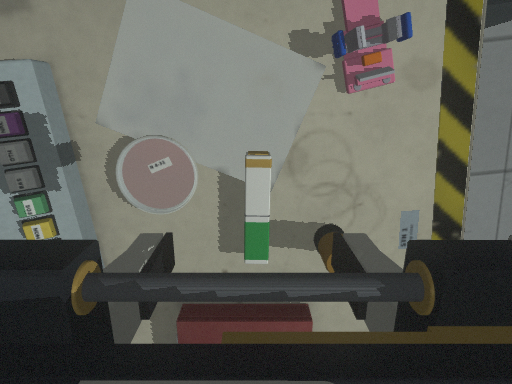

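```bash
python3 - <<'E'
from h import *
import pickle
s=pickle.load(open('pics/w9.pkl','rb'));P=pose('wrist',s)
a=cv2.imread('pics/w9.png'); cv2.imwrite('pics/w9b.png',cv2.resize(a[145:270,235:345],None,fx=4.5,fy=4.5,interpolation=cv2.INTER_CUBIC))
im=np.load('pics/w9.npy').astype(int); hsv=cv2.cvtColor(np.load('pics/w9.npy'),cv2.COLOR_RGB2HSV)
for rr in (175,190,205,230,250):
    print(rr,im[rr,240:280:1].sum(1)//3 if rr<220 else hsv[rr,240:280,1])
pts=np.array([(246.5,158),(270.5,158),(245,263),(269.3,263)])
q=ray('wrist',pts,.026,P=P);print(q, 'mid',q.mean(0),np.linalg.norm(q[:2].mean(0)-q[2:].mean(0)))
d=q[2:].mean(0)-q[:2].mean(0);print(np.degrees(np.arctan2(d[1],d[0])))
E
```

```text
175 [145 146 143 143 144 108 151 165 163 168 165 164 165 168 167 168 163 167
 168 166 165 166 166 168 169 168 166 168 167 169 188 150 144 143 142 136
 130 121 129 134]
190 [ 91  88  93  93  86 105 156 164 166 163 164 164 164 164 165 166 167 167
 167 166 166 168 166 165 169 168 167 169 168 179 149 111 135 135 134 136
 136 135 134 135]
205 [ 92  91  91  92  88 115 161 164 162 164 164 167 164 163 167 166 163 165
 167 166 166 167 166 166 167 167 169 166 170 190 141 138 137 137 135 136
 135 137 138 138]
230 [ 27  30  29  32  72 122 143 143 141 141 140 144 142 144 141 140 149 144
 148 140 133 148 137 143 141 147 139 141 148  57  30  27  30  30  32  33
  32  35  24  34]
250 [ 29  31  27  27  78 133 144 143 143 145 150 143 141 146 150 141 144 144
 146 149 144 144 151 145 142 145 148 153 120  31  31  26  28  31  34  30
  27  26  31  32]
[[0.46431282 0.27759683 0.026     ]
 [0.43927466 0.28023737 0.026     ]
 [0.47966459 0.40002344 0.026     ]
 [0.45155974 0.40299167 0.026     ]] mid [0.45870295 0.34021233 0.026     ] 0.12336680549630133
83.56875276334601
```

View pics/w9b.png

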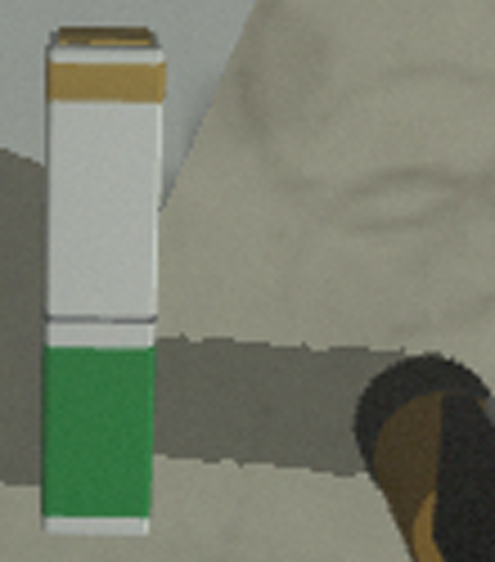

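```bash
python3 - <<'E'
from h import *
import pickle
s=pickle.load(open('pics/w9.pkl','rb'));P=pose('wrist',s)
f=lambda u,v:(120+u/5-.4,140+v/5-.4)
print('case',ray('top',[f(97,433)],.063),'petri',ray('top',[f(272,170)],.014),ray('wrist',[(157,173)],.01,P=P))
Rh,_=HT((0,0),-95.98)
d=np.array([.4575,.3266,0])-s['tcp_pos'];print(d@Rh[:,0], -d@Rh[:,1])
E
```

```text
case [[0.37849595 0.38677067 0.063     ]] petri [[0.5697343  0.28826773 0.014     ]] [[0.566077   0.28683175 0.01      ]]
-0.02934729272512641 0.006235623129047703
```

{"fn": "servo_tool", "kwargs": {"steps": [[5.0,-2.9,0.6,2,0.7],[5.0,0,0,4,0],[5.0,0,0,4,0],[5.0,0,0,4,0],[5.0,0,0,3,0],[5.0,0,0,1.4,0],[5.0,0,0,0.6,0],[5.0,0,0,0,0]]}}

```text
time_s: 16.42
tcp_pos: [0.4587, 0.3254, 0.0092]
eef_rot: [-180.0, 0.0, -96.8]
contact_force: [-0.2, 0.6, -0.1]
gripper_width: 0.0498
```

```bash
python3 - <<'E'
from h import *
s=r.get_state();print(s['tcp_pos'],s['eef_rot'],s['contact_force'])
im=snap('wrist','w10')
E
```

```text
[0.45871181 0.32543353 0.00920355] [-1.79970122e+02  3.81627699e-02 -9.67976000e+01] [-0.23610826  0.55136968 -0.08500389]
```

View pics/w10.png

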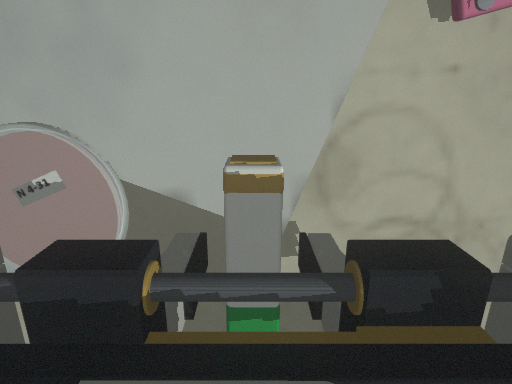

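{"fn": "servo_tool", "kwargs": {"steps": [[5.0,0,0,0.5,0],[2.0,0,0,0,0],[2.0,0,0,0,0],[2.0,0,0,0,0],[2.0,0,0,0,0],[2.0,0,0,0,0]], "squeeze": 30}}

```text
time_s: 17.23
tcp_pos: [0.4583, 0.3255, 0.0037]
eef_rot: [-180.0, 0.0, -96.8]
contact_force: [-0.9, -0.6, 1.7]
gripper_width: 0.0274
```

```bash
python3 - <<'E'
from h import *
s=r.get_state();print(s['tcp_pos'],s['eef_rot'],s['contact_force'],s['gripper_width'])
im=snap('wrist','w11');P=pose('wrist',s)
a=cv2.imread('pics/w11.png'); cv2.imwrite('pics/w11b.png',cv2.resize(a[140:240,200:310],None,fx=5,fy=5,interpolation=cv2.INTER_CUBIC))
H=HT(s['tcp_pos'][:2],s['eef_rot'][2]+180)
for row in range(150,180,4): print(row,(toT(H,ray('wrist',[(252,row)],.026,P=P))*1e3).round(1),(toT(H,ray('wrist',[(252,row)],.0,P=P))*1e3).round(1))
E
```

```text
[0.45834234 0.32550323 0.00373502] [-1.79991751e+02  1.21799044e-02 -9.67800874e+01] [-0.85718431 -0.57022801  1.74640695] 0.027447268225988603
150 [[-58.    0.4  26. ]] [[-53.9   0.4   0. ]]
154 [[-56.3   0.4  26. ]] [[-51.8   0.4   0. ]]
158 [[-54.6   0.4  26. ]] [[-49.8   0.4   0. ]]
162 [[-52.8   0.4  26. ]] [[-47.7   0.4   0. ]]
166 [[-51.1   0.4  26. ]] [[-45.6   0.4   0. ]]
170 [[-49.3   0.4  26. ]] [[-43.5   0.4   0. ]]
174 [[-47.5   0.4  26. ]] [[-41.4   0.4   0. ]]
178 [[-45.7   0.4  26. ]] [[-39.2   0.4   0. ]]
```

View pics/w11b.png

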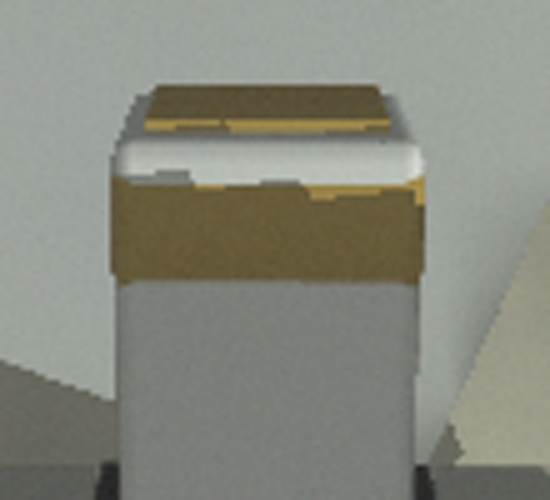

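{"fn": "servo_tool", "kwargs": {"steps": [[5.0,0,0,0,0],[5.0,0,0,-0.6,0],[5.0,-2,0,0,0],[5.0,-2.3,0,0,0],[5.0,-2,0,0,0],[5.0,0,0,0,0]]}}

```text
time_s: 18.02
tcp_pos: [0.4659, 0.3902, 0.0092]
eef_rot: [-180.0, 0.0, -96.7]
contact_force: [-1.0, -0.4, -0.7]
gripper_width: 0.05
```

```bash
python3 - <<'E'
from h import *
s=r.get_state();print(s['tcp_pos'],s['eef_rot'],s['contact_force'],s['gripper_width'])
im=snap('wrist','w12')
E
```

```text
[0.46587357 0.39022379 0.00921484] [-1.79982720e+02  1.90116602e-02 -9.66889208e+01] [-0.96255549 -0.39074727 -0.71799457] 0.05002949822021961
```

View pics/w12.png

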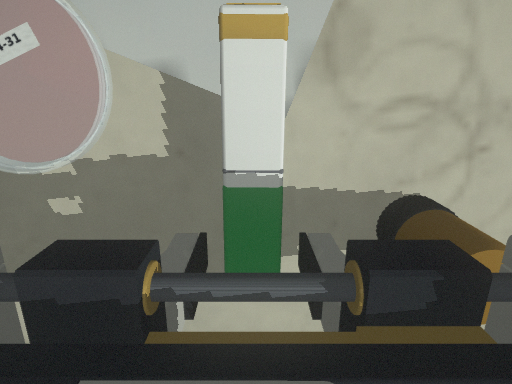

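{"fn": "servo_tool", "kwargs": {"steps": [[2.0,0,0,0,0],[2.0,0,0,0,0],[2.0,0,0,0,0],[2.0,0,0,0,0],[2.0,0,0,0,0],[2.0,0,0,-0.5,0],[2.0,0,0,-0.5,0],[2.0,0,0,0,0]], "squeeze": 3}}

```text
time_s: 19.08
tcp_pos: [0.466, 0.3884, 0.0202]
eef_rot: [-180.0, 0.1, -96.8]
contact_force: [-0.3, 0.6, -0.3]
gripper_width: 0.0279
```

```bash
python3 - <<'E'
from h import *
s=r.get_state();print(s['tcp_pos'],s['eef_rot'],s['contact_force'],s['gripper_width'])
im=snap('wrist','w13')
E
```

```text
[0.46598719 0.38842981 0.02023858] [-1.79965592e+02  6.60826608e-02 -9.67753287e+01] [-0.32550831  0.61258902 -0.30481897] 0.02786396871916197
```

View pics/w13.png

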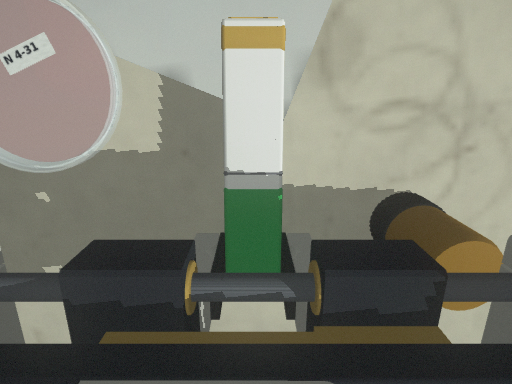

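{"fn": "servo_tool", "kwargs": {"steps": [[2.0,0.1,0,-0.5,0],[2.0,0.1,0,-0.5,0],[2.0,0.1,0,-0.5,0],[2.0,0.1,0,-0.5,0],[2.0,0.1,0,-0.4,0],[2.0,0,0,0,0]]}}

```text
time_s: 19.88
tcp_pos: [0.4653, 0.3831, 0.0441]
eef_rot: [-180.0, 0.0, -96.8]
contact_force: [1.2, 1.1, -0.5]
gripper_width: 0.0282
```

{"fn": "servo_tool", "kwargs": {"steps": [[2.0,0,0,0,0],[2.0,0,0,0,0]], "squeeze": 35}}

```text
time_s: 20.12
tcp_pos: [0.4653, 0.3833, 0.0437]
eef_rot: [-180.0, 0.0, -96.8]
contact_force: [0.2, 1.0, -0.1]
gripper_width: 0.0279
```

```bash
python3 - <<'E'
from h import *
s=r.get_state();print(s['tcp_pos'],s['eef_rot'],s['contact_force'],s['gripper_width'])
im=snap('wrist','w14');im=snap('side','s14')
a=cv2.imread('pics/s14.png'); cv2.imwrite('pics/s14b.png',cv2.resize(a[90:190,140:300],None,fx=5,fy=5,interpolation=cv2.INTER_CUBIC))
E
```

```text
[0.46528953 0.38327172 0.04365538] [-1.79983033e+02  2.20377300e-02 -9.67729371e+01] [ 0.19667151  0.95098468 -0.06943836] 0.02794763509657094
```

View pics/w14.png

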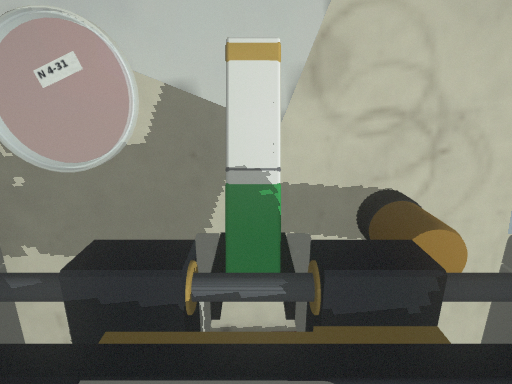

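View pics/s14b.png

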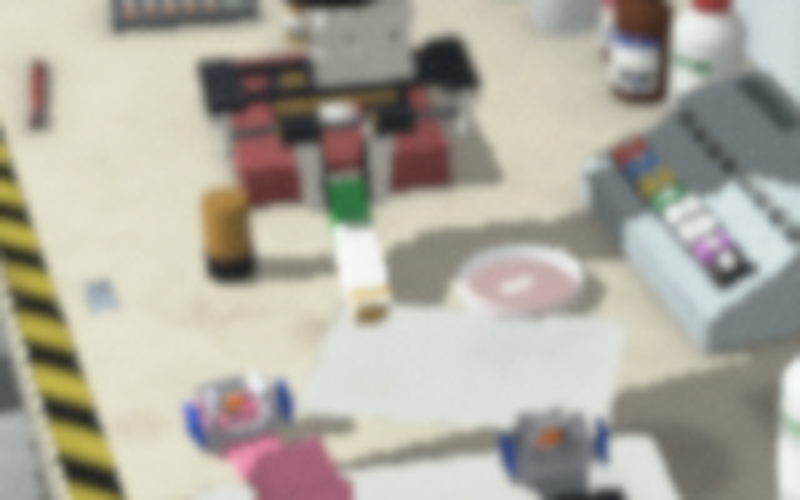

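```bash
python3 - <<'E'
from h import *
s=r.get_state();P=pose('wrist',s);H=HT(s['tcp_pos'][:2],s['eef_rot'][2]+180)
for row in (38,40,42,44): print(row,(toT(H,ray('wrist',[(253,row)],.0247,P=P))*1e3).round(1))
# expected TCP path: for brass-bottom at holder (xb,zb), tilt t
c,sn=np.cos(np.radians(17.9)),np.sin(np.radians(17.9))
Ho=HT((.5079,.0316),84.0)
for xb,zb in [(-36,30),(-36,16),(-36,12),(-45,11),(-59,10)]:
    print(xb,zb,frT(Ho,[[ (xb+104)/1e3,0,(zb+43.7)/1e3]]).round(4))
E
```

```text
38 [[-108.     0.9   24.7]]
40 [[-107.1    0.9   24.7]]
42 [[-106.2    0.9   24.7]]
44 [[-105.3    0.9   24.7]]
-36 30 [[0.515  0.0992 0.0737]]
-36 16 [[0.515  0.0992 0.0597]]
-36 12 [[0.515  0.0992 0.0557]]
-45 11 [[0.5141 0.0903 0.0547]]
-59 10 [[0.5126 0.0764 0.0537]]
```

{"fn": "servo_tool", "kwargs": {"steps": [[2.0,0,0,-3,0],[2.0,2,-0.6,-3,0],[2.0,4.5,-1.4,0,0],[2.0,4.5,-1.4,0,0],[2.0,4.5,-1.4,0,0],[2.0,4.5,-1.4,0,0],[2.0,4.5,-1.4,0,0],[2.0,2.7,-0.7,0,-0.8]]}}

```text
time_s: 21.22
tcp_pos: [0.5149, 0.1008, 0.1032]
eef_rot: [179.9, -0.0, -96.1]
contact_force: [0.3, 0.3, -1.7]
gripper_width: 0.0274
```

{"fn": "servo_tool", "kwargs": {"steps": [[2.0,0,0,0,0],[2.0,0,0,0,0]]}}

```text
time_s: 21.48
tcp_pos: [0.5153, 0.1031, 0.1034]
eef_rot: [180.0, -0.0, -96.0]
contact_force: [-0.4, -0.4, -1.6]
gripper_width: 0.0278
```

```bash
python3 - <<'E'
from h import *
s=r.get_state();print(s['tcp_pos'],s['eef_rot'],s['contact_force'],s['gripper_width'])
im=snap('wrist','w15');im=snap('side','s15')
a=cv2.imread('pics/s15.png'); cv2.imwrite('pics/s15b.png',cv2.resize(a[120:220,180:340],None,fx=5,fy=5,interpolation=cv2.INTER_CUBIC))
Ho=HT((.5079,.0316),84.0);print(toT(Ho,s['tcp_pos']))
E
```

```text
[0.51529383 0.10309973 0.10337789] [ 1.79982973e+02 -4.44755198e-03 -9.60221487e+01] [-0.40055401 -0.39687    -1.58440694] 0.027840988971194296
[[0.07188091 0.00012043 0.10337789]]
```

View pics/w15.png

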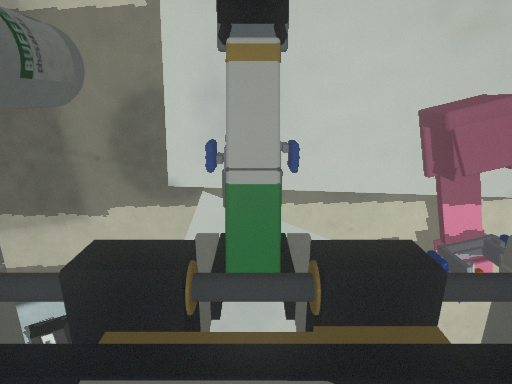

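View pics/s15b.png

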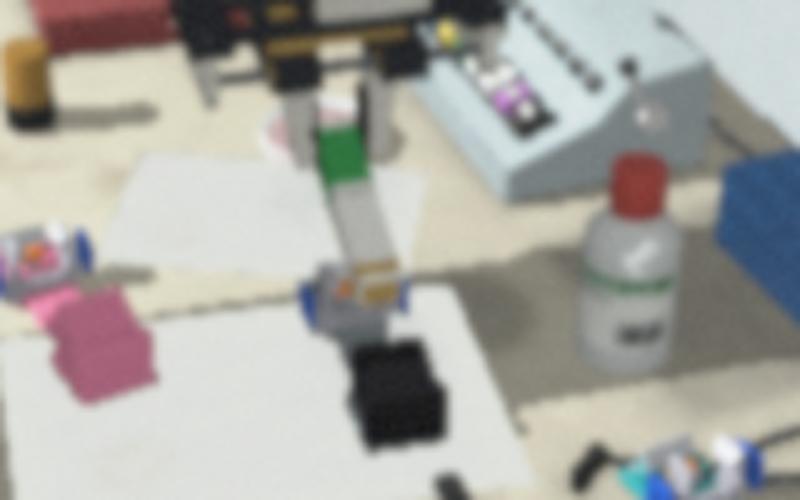

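{"fn": "servo_tool", "kwargs": {"steps": [[2.0,0,0,1.5,0],[2.0,0,0,1.0,0],[2.0,0,0,0.7,0],[2.0,0,0,0.4,0],[2.0,0,0,0,0]]}}

```text
time_s: 22.2
tcp_pos: [0.5155, 0.1031, 0.0673]
eef_rot: [180.0, -0.0, -96.0]
contact_force: [0.7, -0.6, -1.8]
gripper_width: 0.0273
```

```bash
python3 - <<'E'
from h import *
s=r.get_state();print(s['tcp_pos'],s['eef_rot'],s['contact_force'],s['gripper_width'])
im=snap('wrist','w16');im=snap('side','s16')
a=cv2.imread('pics/s16.png'); cv2.imwrite('pics/s16b.png',cv2.resize(a[130:210,210:310],None,fx=7,fy=7,interpolation=cv2.INTER_CUBIC))
E
```

```text
[0.51548977 0.10306233 0.06734006] [ 1.79990379e+02 -1.67513075e-02 -9.59770140e+01] [ 0.65002304 -0.5554466  -1.81251526] 0.027318056213442684
```

View pics/w16.png

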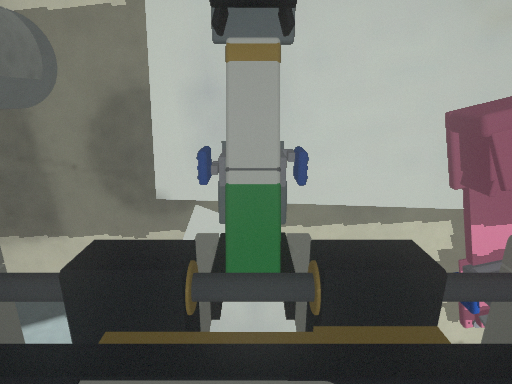

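View pics/s16b.png

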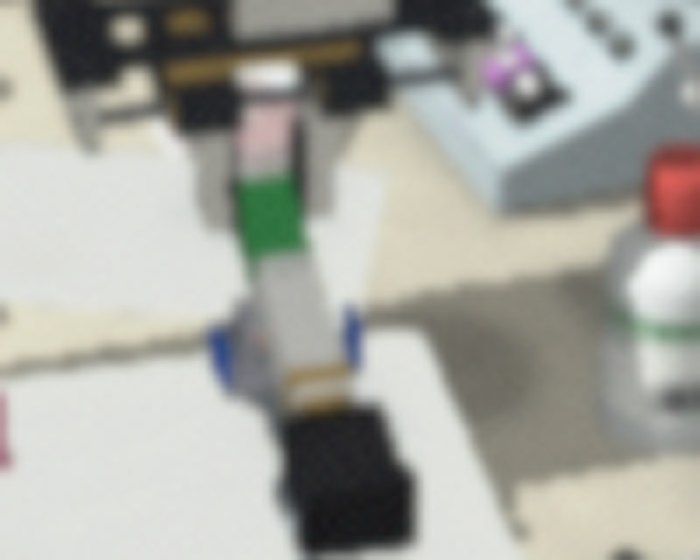

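{"fn": "servo_tool", "kwargs": {"steps": [[2.0,0.2,0,0.25,0],[2.0,0.3,0,0.1,0],[2.0,0.3,0,0.1,0],[2.0,0.3,0,0.1,0],[2.0,0,0,0,0]]}}

```text
time_s: 22.92
tcp_pos: [0.5141, 0.0916, 0.062]
eef_rot: [180.0, -0.0, -96.0]
contact_force: [0.3, -1.5, 0.2]
gripper_width: 0.0278
```

```bash
python3 - <<'E'
from h import *
s=r.get_state();print(s['tcp_pos'],s['eef_rot'],s['contact_force'],s['gripper_width'])
im=snap('wrist','w17')
Ho=HT((.5079,.0316),84.0);print(toT(Ho,s['tcp_pos']))
E
```

```text
[0.51411015 0.09160627 0.0619838 ] [ 1.79983420e+02 -2.65675425e-02 -9.59995466e+01] [ 0.26005671 -1.48296087  0.23419245] 0.02780684398866222
[[6.03266857e-02 9.62295308e-05 6.19837965e-02]]
```

View pics/w17.png

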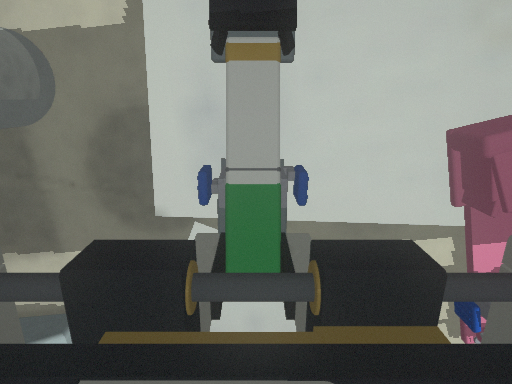

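{"fn": "servo_tool", "kwargs": {"steps": [[2.0,0.3,0,0.1,0],[2.0,0.3,0,0.1,0],[2.0,0.3,0,0.1,0],[2.0,0,0,0,0]]}}

```text
time_s: 23.48
tcp_pos: [0.513, 0.0826, 0.0588]
eef_rot: [180.0, -0.0, -96.0]
contact_force: [0.4, -1.3, -0.2]
gripper_width: 0.0278
```

{"fn": "servo_tool", "kwargs": {"steps": [[2.0,0.3,0,0.1,0],[2.0,0.2,0,0.06,0],[2.0,0,0,0,0]]}}

```text
time_s: 23.85
tcp_pos: [0.5125, 0.0778, 0.0573]
eef_rot: [180.0, -0.0, -96.0]
contact_force: [0.7, -2.0, 0.9]
gripper_width: 0.0276
```

```bash
python3 - <<'E'
from h import *
s=r.get_state();print(s['tcp_pos'],s['eef_rot'],s['contact_force'],s['moment'])
im=snap('wrist','w18')
Ho=HT((.5079,.0316),84.0);print(toT(Ho,s['tcp_pos']))
E
```

```text
[0.5125401  0.07784183 0.05733173] [ 1.79972480e+02 -2.40419162e-02 -9.59964940e+01] [ 0.7020224  -2.04770477  0.91798005] [-0.39554672 -0.12826485  0.02798232]
[[0.04647353 0.00021891 0.05733173]]
```

View pics/w18.png

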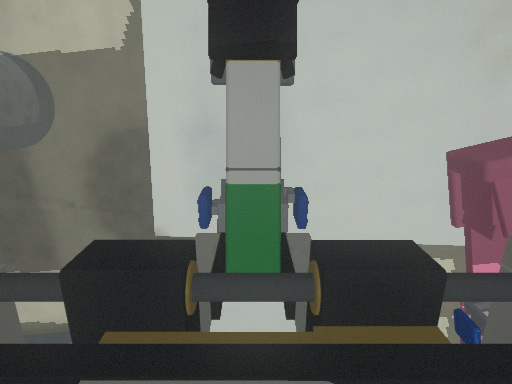

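{"fn": "servo_tool", "kwargs": {"steps": [[2.0,0.2,0,0.07,0],[2.0,0.2,0,0.07,0],[2.0,0,0,0,0]]}}

```text
time_s: 24.28
tcp_pos: [0.5126, 0.0742, 0.0562]
eef_rot: [-180.0, 0.0, -96.0]
contact_force: [0.6, 0.3, 1.4]
gripper_width: 0.0273
```

{"fn": "servo_tool", "kwargs": {"steps": [[2.0,0.2,0,0.07,0],[2.0,0.2,0,0.07,0],[2.0,0,0,0,0]]}}

```text
time_s: 24.65
tcp_pos: [0.5122, 0.0701, 0.0548]
eef_rot: [-180.0, -0.0, -96.0]
contact_force: [1.3, 1.1, 2.8]
gripper_width: 0.0276
```

{"fn": "servo_tool", "kwargs": {"steps": [[2.0,-0.3,0,0,0],[2.0,0,0,0.2,0],[2.0,0,0,0,0],[3.0,0,0,0,0],[3.3,0,0,0,0],[4.0,0,0,0,0],[5.0,0,0,0,0],[5.0,0,0,0,0]], "squeeze": 5}}

```text
time_s: 25.65
tcp_pos: [0.5123, 0.0732, 0.0527]
eef_rot: [180.0, -0.0, -96.0]
contact_force: [1.1, -0.1, -0.5]
gripper_width: 0.0494
```

```bash
python3 - <<'E'
from h import *
s=r.get_state();print(s['tcp_pos'],s['eef_rot'],s['contact_force'],s['moment'])
im=snap('wrist','w19');im=snap('side','s19')
a=cv2.imread('pics/s19.png'); cv2.imwrite('pics/s19b.png',cv2.resize(a[130:210,210:310],None,fx=7,fy=7,interpolation=cv2.INTER_CUBIC))
E
```

```text
[0.5122553  0.0731989  0.05266321] [ 1.79997693e+02 -5.15017764e-04 -9.59887609e+01] [ 1.11655252 -0.12255654 -0.52871929] [ 0.05580315 -0.06510016  0.02107617]
```

View pics/w19.png

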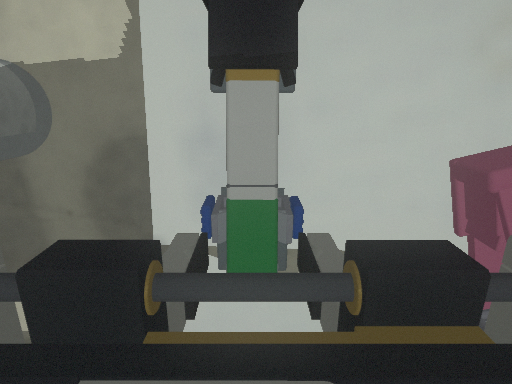

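View pics/s19b.png

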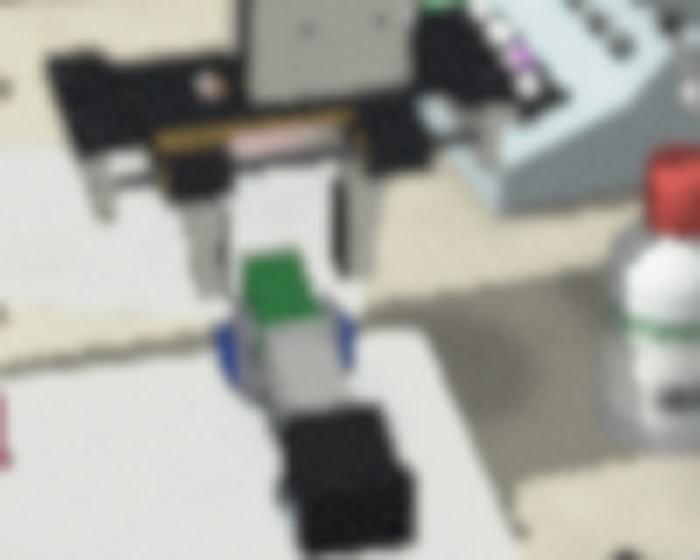

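{"fn": "servo_tool", "kwargs": {"steps": [[5.0,2,0,0,0],[5.0,2,0,0,0],[5.0,0,0,1.5,0],[5.0,0,0,1.5,0],[5.0,0,0,0.8,0],[5.0,0,0,0,0]]}}

```text
time_s: 26.5
tcp_pos: [0.5076, 0.0334, 0.0136]
eef_rot: [179.9, -0.1, -96.0]
contact_force: [0.3, -0.3, -0.4]
gripper_width: 0.0502
```

{"fn": "servo_tool", "kwargs": {"steps": [[2.0,0,0,0,0],[2.0,0,0,0,0],[2.0,0,0,0,0],[2.0,0,0,0,0],[2.0,0,0,0,0]], "squeeze": 30}}

```text
time_s: 27.12
tcp_pos: [0.5084, 0.0336, 0.0149]
eef_rot: [-180.0, 0.0, -96.0]
contact_force: [0.1, 1.2, 1.6]
gripper_width: 0.0279
```

```bash
python3 - <<'E'
from h import *
s=r.get_state();print(s['tcp_pos'],s['eef_rot'],s['contact_force'],s['moment'])
im=snap('wrist','w20')
Ho=HT((.5079,.0316),84.0);print(toT(Ho,s['tcp_pos']))
E
```

```text
[0.50839369 0.03360695 0.01491783] [-1.79964722e+02  1.88094041e-02 -9.59770978e+01] [0.13815767 1.15675799 1.57308434] [ 0.35077511 -0.10382546 -0.09243916]
[[ 0.00204757 -0.0002812   0.01491783]]
```

View pics/w20.png

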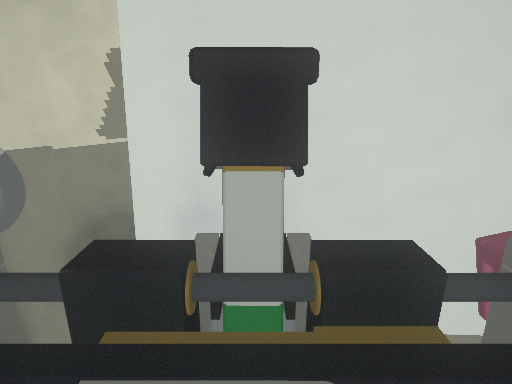

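{"fn": "servo_tool", "kwargs": {"steps": [[2.0,0.3,0,0,0],[2.0,0.3,0,0,0],[2.0,0.3,0,0,0],[2.0,0,0,0,0]]}}

```text
time_s: 27.68
tcp_pos: [0.5076, 0.0245, 0.0149]
eef_rot: [-180.0, 0.0, -96.0]
contact_force: [0.1, 3.5, 1.4]
gripper_width: 0.0279
```

```bash
python3 - <<'E'
from h import *
s=r.get_state();print(s['tcp_pos'],s['eef_rot'],s['contact_force'],s['moment'])
im=snap('wrist','w21')
Ho=HT((.5079,.0316),84.0);print(toT(Ho,s['tcp_pos']))
E
```

```text
[0.50761049 0.02454639 0.01487753] [-1.79950643e+02  2.72529908e-02 -9.59850532e+01] [0.14629407 3.45623568 1.42744365] [ 1.23959897 -0.27222437 -0.04764878]
[[-0.00704523 -0.00044938  0.01487753]]
```

View pics/w21.png

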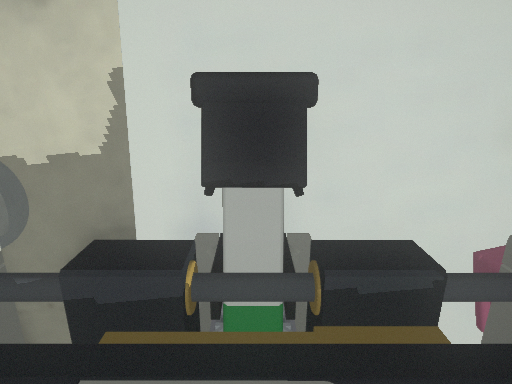

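{"fn": "servo_tool", "kwargs": {"steps": [[2.0,0,0,0.2,0],[2.0,0,0,0.2,0],[2.0,0,0,0.1,0],[2.0,0,0,0,0]]}}

```text
time_s: 28.22
tcp_pos: [0.508, 0.0253, 0.0102]
eef_rot: [-179.9, 0.1, -96.0]
contact_force: [-2.0, 8.0, 6.5]
gripper_width: 0.0278
```

```bash
python3 - <<'E'
from h import *
s=r.get_state();print(s['tcp_pos'],s['eef_rot'],s['contact_force'],s['moment'])
im=snap('wrist','w22')
im=snap('side','s22')
a=cv2.imread('pics/s22.png'); cv2.imwrite('pics/s22b.png',cv2.resize(a[130:210,210:310],None,fx=7,fy=7,interpolation=cv2.INTER_CUBIC))
E
```

```text
[0.50799331 0.02529834 0.01022773] [-1.79912562e+02  6.06729705e-02 -9.59617109e+01] [-1.96603033  7.96814075  6.48664332] [ 2.60277494  0.37160937 -0.14972662]
```

View pics/w22.png

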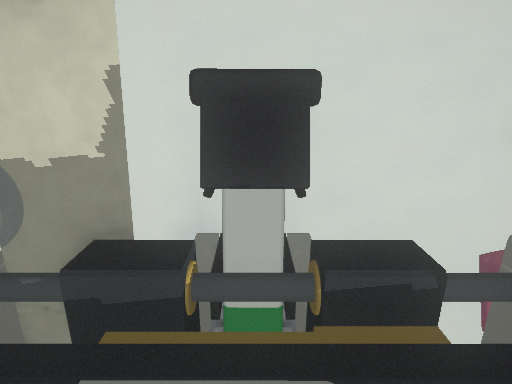

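View pics/s22b.png

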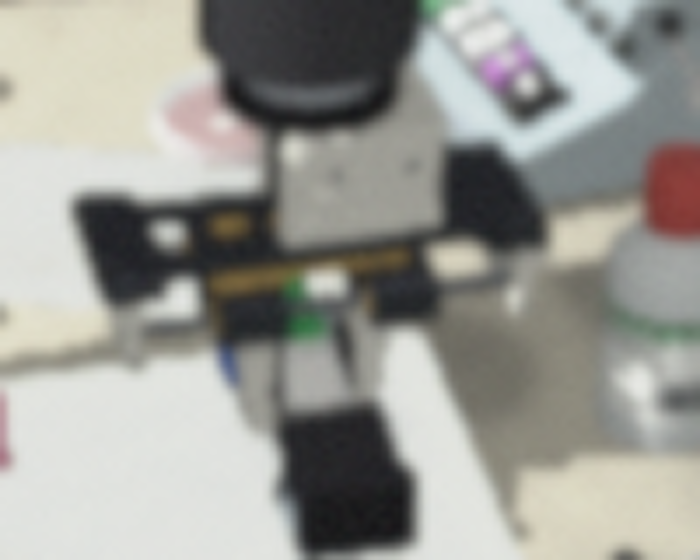

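{"fn": "servo_tool", "kwargs": {"steps": [[3.4,0,0,0,0],[4.5,0,0,0,0],[5.0,0,0,-1,0],[5.0,0,0,-4,0],[5.0,-2,0,-4,0],[5.0,-2,0,-2,0],[5.0,0,0,0,0]]}}

```text
time_s: 29.2
tcp_pos: [0.5125, 0.0654, 0.122]
eef_rot: [-179.8, 0.1, -95.9]
contact_force: [-0.2, 0.3, -0.4]
gripper_width: 0.0503
```

```bash
python3 - <<'E'
from h import *
s=r.get_state();print(s['tcp_pos'],s['eef_rot'],s['contact_force'],s['moment'])
im=snap('wrist','w23')
im=snap('side','s23')
a=cv2.imread('pics/s23.png'); cv2.imwrite('pics/s23b.png',cv2.resize(a[130:210,210:310],None,fx=7,fy=7,interpolation=cv2.INTER_CUBIC))
Ho=HT((.5079,.0316),84.0);print(toT(Ho,s['tcp_pos']))
E
```

```text
[0.51254872 0.06541717 0.12196975] [-1.79794168e+02  1.16179920e-01 -9.59057171e+01] [-0.22659221  0.30530789 -0.42122783] [ 0.04543203 -0.06458368  0.02944318]
[[ 0.03411784 -0.0010884   0.12196975]]
```

View pics/w23.png

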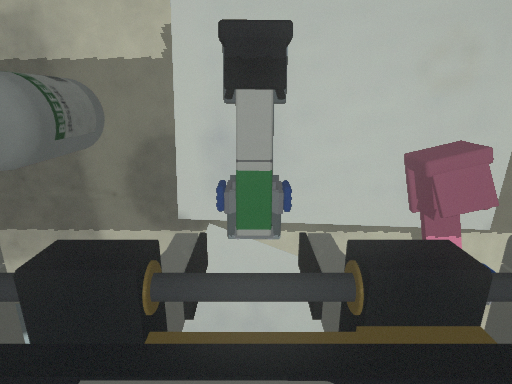

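View pics/s23b.png

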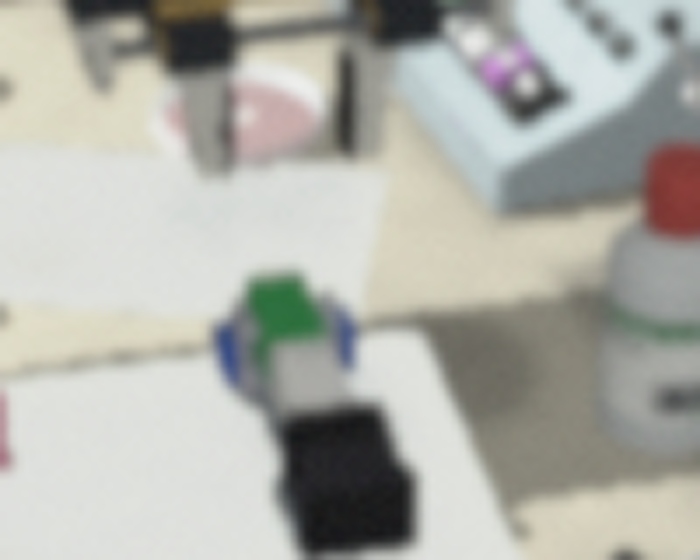

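```bash
python3 - <<'E'
import cv2
a=cv2.imread('pics/w23.png'); cv2.imwrite('pics/w23b.png',cv2.resize(a[70:250,200:310],None,fx=4.4,fy=3.3*1,interpolation=cv2.INTER_CUBIC))
E
```

```text
(no output)
```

View pics/w23b.png

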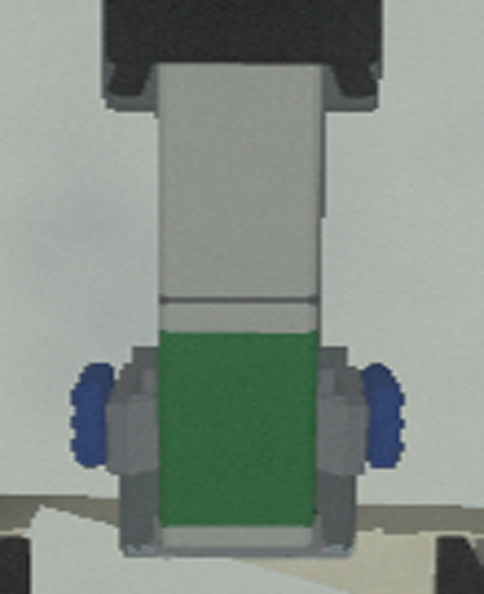

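{"fn": "servo_tool", "kwargs": {"steps": [[0,-2.2,0.1,0,0],[0,0,0,2,0],[0,0,0,2,0],[0,0,0,2,0],[0,0,0,0.5,0],[0,0,0,0,0],[0,0,0,0,0]], "squeeze": 20}}

```text
time_s: 30.18
tcp_pos: [0.513, 0.0862, 0.0552]
eef_rot: [-180.0, 0.0, -96.0]
contact_force: [-0.9, -0.0, -0.4]
gripper_width: 0.0004
```

```bash
python3 - <<'E'
from h import *
s=r.get_state();print(s['tcp_pos'],s['eef_rot'],s['contact_force'],s['gripper_width'])
im=snap('wrist','w24')
im=snap('side','s24')
a=cv2.imread('pics/s24.png'); cv2.imwrite('pics/s24b.png',cv2.resize(a[130:210,210:310],None,fx=7,fy=7,interpolation=cv2.INTER_CUBIC))
Ho=HT((.5079,.0316),84.0);print(toT(Ho,s['tcp_pos']))
E
```

```text
[0.51299019 0.08623886 0.05521227] [-1.79963615e+02  1.74370750e-02 -9.59882387e+01] [-0.88573333 -0.01157603 -0.43665532] 0.0003530735710090986
[[0.05487161 0.00064902 0.05521227]]
```

View pics/w24.png

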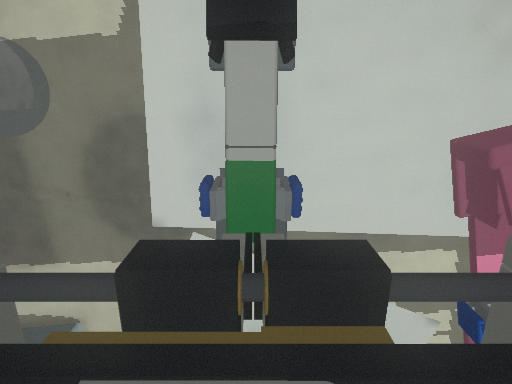

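View pics/s24b.png

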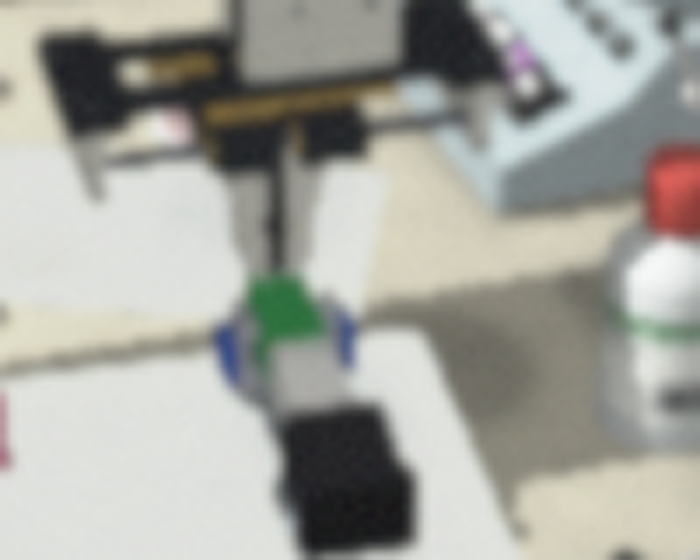

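{"fn": "servo_tool", "kwargs": {"steps": [[0,-0.1,0,0.5,0],[0,0,0,0.4,0],[0,0,0,0.3,0],[0,0,0,0.2,0],[0,0,0,0,0]]}}

```text
time_s: 30.9
tcp_pos: [0.5129, 0.0873, 0.0406]
eef_rot: [-180.0, -0.0, -96.0]
contact_force: [0.8, 1.4, 1.1]
gripper_width: 0.0006
```

{"fn": "servo_tool", "kwargs": {"steps": [[0,0,0,0.2,0],[0,0,0,0.2,0],[0,0,0,0,0]]}}

```text
time_s: 31.28
tcp_pos: [0.5129, 0.0873, 0.0366]
eef_rot: [-180.0, -0.0, -96.0]
contact_force: [0.7, 1.2, 3.1]
gripper_width: 0.0007
```

{"fn": "servo_tool", "kwargs": {"steps": [[0,0,0,0.2,0],[0,0,0,0.1,0],[0,0,0,0,0]]}}

```text
time_s: 31.65
tcp_pos: [0.513, 0.0874, 0.0343]
eef_rot: [-180.0, 0.0, -96.0]
contact_force: [-2.1, 2.9, 10.1]
gripper_width: 0.0004
```

Force rises to 10 N at z = 34 mm: press slightly more, then look.

{"fn": "servo_tool", "kwargs": {"steps": [[0,0,0,0.1,0],[0,0,0,0.1,0],[0,0,0,0,0]]}}

```text
time_s: 32.02
tcp_pos: [0.5131, 0.0874, 0.0341]
eef_rot: [-179.9, 0.0, -95.9]
contact_force: [-9.8, 2.0, 32.4]
gripper_width: 0.0005
```

```bash
python3 - <<'E'
from h import *
s=r.get_state();print(s['tcp_pos'],s['contact_force'])
im=snap('wrist','w25')
E
```

```text
[0.51313499 0.08740367 0.03410783] [-9.77135738  1.99509714 32.38892382]
```

View pics/w25.png

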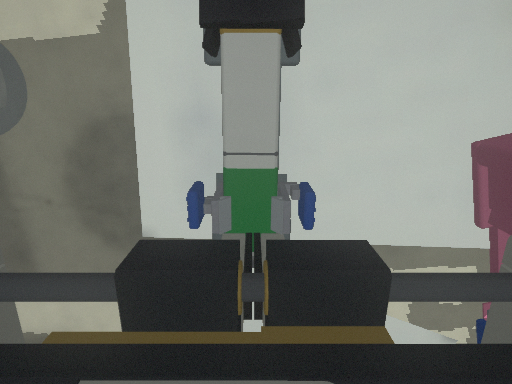

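{"fn": "servo_tool", "kwargs": {"steps": [[0,0,0,-0.5,0],[0,0,0,-2,0],[0,0,0,-4,0],[0,1,0,-4,0],[0,1,0,-2,0],[0,0,0,0,0],[0,0,0,0,0]]}}

```text
time_s: 32.95
tcp_pos: [0.5097, 0.0669, 0.1555]
eef_rot: [179.9, -0.1, -96.0]
contact_force: [0.6, 0.1, -0.3]
gripper_width: 0.0003
```

```bash
python3 - <<'E'
from h import *
s=r.get_state();print(s['tcp_pos'],s['contact_force'])
im=snap('wrist','w26');snap('top','t26');snap('side','s26')
a=cv2.imread('pics/w26.png'); cv2.imwrite('pics/w26b.png',cv2.resize(a[50:250,200:310],None,fx=4,fy=3,interpolation=cv2.INTER_CUBIC))
a=cv2.imread('pics/t26.png'); cv2.imwrite('pics/t26b.png',cv2.resize(a[120:280,110:430],None,fx=2.5,fy=2.5,interpolation=cv2.INTER_CUBIC))
a=cv2.imread('pics/s26.png'); cv2.imwrite('pics/s26b.png',cv2.resize(a[130:210,210:310],None,fx=7,fy=7,interpolation=cv2.INTER_CUBIC))
E
```

```text
[0.50971321 0.06693016 0.15545482] [ 0.58010889  0.11961152 -0.26016415]
```

View pics/w26b.png

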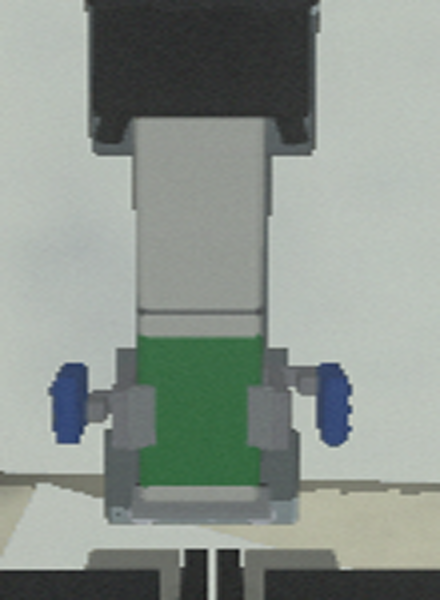

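View pics/t26b.png

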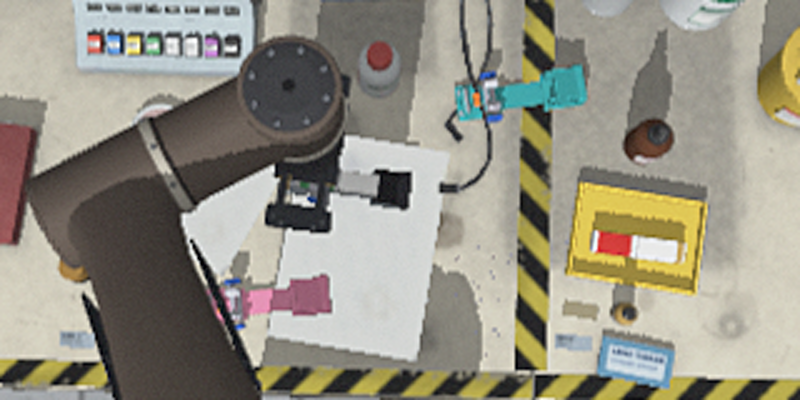

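View pics/s26b.png

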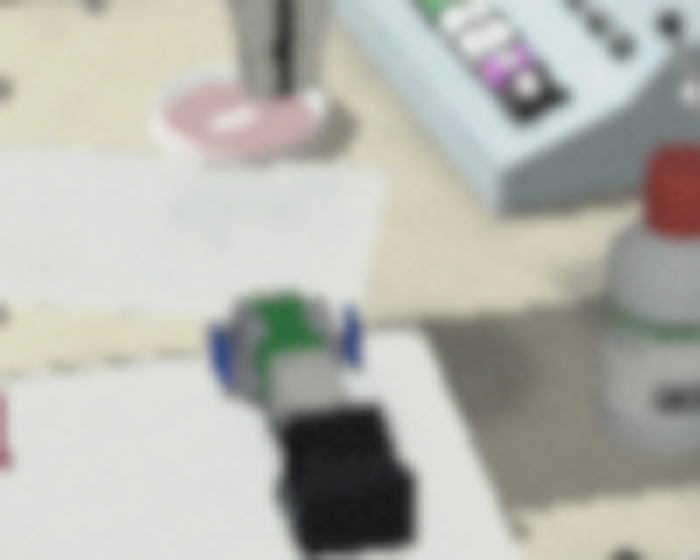

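```bash
python3 - <<'E'
from h import *
print(r.close_job())
E
```

```text
the job is handed in; nothing more can be done
None
```

The battery pack change is done and handed in at about 33 s of the 72 s allowed.

- **Spent pack:** I pinched the buttons, the pack popped up, and I drew it out from under the hood. It now lies flat in the yellow tray.
- **Fresh pack:** I put the brass end under the hood at about 18°. When I let go to regrip, the banded end slid down between the hooks to roughly 6–8°. I gripped it again in the free zone, pushed it against the spring contact with the banded end still raised, and pressed the end down with closed fingers.
- **Final press:** The pack bottomed at a top height of z = 34 mm. The wrist force reached about 32 N on that press, more than the 5–12 N stated for seating. That was after bottoming, because I pressed slightly further to be sure.

**Last checks:** The final wrist picture shows both steel hooks over the green band and both buttons fully out, as at the start. The end top pictures show the bottles by the tray and behind the holder, and both look-alikes, standing where they were. The arm hid the case and most of the petri dish from above. The dish looked in place in the side view, and the case was not rechecked at the end. The gripper is clear of everything. No check failed or disagreed.

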